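# Tidy the screwdriver away and grease the polishing spindle

### The job

Before greasing the polishing spindle, lay the red screwdriver lying in front of it flat in the wooden tool tray, beside and parallel to the yellow one with its handle towards the same end, and let go of it. Then take the blue push-type grease gun from its block, press its coupler squarely onto the leaning brass grease nipple until it snaps over the ball head, and keep pushing so that the coupler is held at least half of its spring travel into the gun. Finish while still gripping the gun and holding it pressed on the nipple; leave the yellow screwdriver, the orange tin and the wax block where they are.

Things in the scene. Friction and masses are not known exactly. Their poses are not given: they have to be found in the camera images.
- red_driver: loose screwdriver, 200 mm long, about 80 g: red round handle 26 mm in diameter and 100 mm long at its -x end, 6 mm steel shank at its +x end. It starts flat on the bench in front of the spindle (robot's side). Origin: middle of its length, on its underside at the start (13 mm below its axis); x points from handle to tip. A small flat keeps it from rolling.
- red_driver_grip (a point): point on the red screwdriver's axis, on the handle, 60 mm from the handle's end (40 mm towards the handle from mid-length); about the centre of mass
- red_driver_tip (a point): tip of the red screwdriver's blade, on its axis
- yellow_driver: loose screwdriver of the same shape and size with a yellow handle; it already lies in the tray, off to the tray's -y side (42 mm from its middle line), handle towards the tray's -x end. Leave it there. Origin and axes as for the red one.
- tray: fixed shallow dark wooden tool tray with a cork floor, 250 mm (x) by 160 mm (y), rim 16 mm high, walls and floor 5 mm thick. Origin: centre of its underside on the bench; its +y half is free. Which side of the robot it stands on varies.
- stand: fixed wooden block 100 x 100 mm and 85 mm high with a vertical hole 42 mm in diameter through its middle, in which the grease gun is parked. Origin: centre of its underside on the bench.
- gun: loose push-type grease gun, about 440 g, parked upright in the block: blue barrel 30 mm in diameter, 8 to 78 mm above the origin, on a black flange 50 mm in diameter and 8 mm thick; steel coupler below. Grip the barrel just above the flange (fingertips on the flange push best). Origin: centre of the flange's underside, which rests on the block's top; z points up the barrel. Round about z.
- coupler_mouth (a point): centre of the open end of the steel coupler (head 36 mm in diameter), 62 mm below the gun's origin along its z when the spring is out. A funnel 29 mm wide at the mouth narrows to a 21 mm bore within 7 mm; four sprung jaws sit 12 mm inside, the floor is 28 mm inside.
- coupler_seat (a point): point on the coupler's axis 20 mm inside its mouth (42 mm below the gun's origin while the spring is out), where the centre of the nipple's ball lies once it has snapped home
- coupler (a joint): how far the coupler has slid up into the gun against its spring, 0 (out) to 0.014 m (fully in). The spring needs 6 N to start and 0.8 N more per mm (about 12 N at 8 mm). Snapping the jaws over the ball takes roughly 8 to 10 N, so the coupler slides in a mm or two before the snap and springs out again at it.
- nipple: fixed brass grease nipple: ball head 16 mm in diameter on a 9 mm neck, rising from an 18 mm boss whose top is 24 mm below the ball's centre. Origin: centre of the ball, 115 mm above the bench; z points outwards along the nipple's axis, which leans 30 degrees from vertical towards the spindle's front. Slippery with grease.
- spindle: fixed polishing spindle: green bearing block (round housing 64 mm in diameter, axis 62 mm above the bench) on a base plate 150 mm (x) by 190 mm (y), 12 mm thick; steel shaft along y, grey felt wheel 90 mm in diameter at its +y end, pulley at its -y end. Origin: centre of the base's underside; its front, to which the nipple leans, is -x.
- tin: bystander: loose round orange tin, 80 mm in diameter and 38 mm high; origin at the centre of its underside
- wax_block: bystander: loose pale wooden block 70 x 90 x 35 mm with bits of red wax on top; origin at the centre of its underside
There are look-alikes about, which are no part of the job. Of the things like the red_driver, leave any that is black; of the rest the smaller one is meant.

How it is judged:
On the way:
1. the red screwdriver lies flat in the tray, parallel to the yellow one, handle to the same end, let go (z of each of red_driver_grip, red_driver_tip in the frame of tray below 0.03 m and y of red_driver_grip in the frame of tray between -0.075 and 0.075 m and y of red_driver_tip in the frame of tray between -0.075 and 0.075 m and x of red_driver_grip in the frame of tray between -0.118 and 0 m and x of red_driver_tip in the frame of tray between 0.03 and 0.12 m and angle between the x axis of red_driver and the x axis of yellow_driver, either way round below 0.26 rad and contact force between the fingers and red_driver below 0.1 N and linear speed of red_driver below 0.02 m/s), for 0.2 s.
At the end, for the whole second after the job is handed in: Red screwdriver flat and free in the tray, within 15 degrees of the yellow one, handles at the same end; ball within 4.5 mm of coupler_seat; gun within 8 degrees of the nipple axis; coupler steady, 6 mm or more into the gun, pushing over 5 N; fingers on the gun (all of step 1 and distance between coupler_seat and nipple below 0.0045 m and angle between the z axis of gun and the z axis of nipple, either way round below 0.14 rad and value of joint coupler above 0.006 m and velocity of joint coupler below 0.02 m/s and contact force between the fingers and gun above 2 N and contact force between gun and nipple above 5 N); the arm keeps its last pose, push and grip.
It fails at once if the yellow screwdriver is disturbed (moved by more than 30 mm) (distance of yellow_driver from where it was at the start of the episode above 0.03 m).
It fails at once if the orange tin is disturbed (moved by more than 30 mm) (distance of tin from where it was at the start of the episode above 0.03 m).
It fails at once if the wax block is disturbed (moved by more than 30 mm) (distance of wax_block from where it was at the start of the episode above 0.03 m).
It also fails if it takes over 70 s, if anything falls off the work surface, if the arm or the gripper's body presses on something with over 40 N, if the wrist force passes 120 N, or if a joint passes its speed limit or range.

### The arm

A 6-joint arm with a two-finger parallel gripper is mounted at the origin on the work surface. World frame = base frame: x ahead of the robot, y to its left, z up, the work surface at z = 0. Lengths are in m, angles in rad, forces in N, time in s.
With the tool pointing down it reaches from about 0.35 to 0.85 m from the base axis. Payload 8.1 kg.
Tool frame: the origin (TCP) lies between the finger pads; the fingertips stand 14 mm ahead of it and the grasp point (between the pads) lies 5 mm behind it (robot.tip_reach is the z of the fingertips in the tool frame, in m); z points along the fingers, y is the line along which they close (so a half turn about z gives the same grasp; the last joint's range is limited). The gripper opens to 93 mm and grips with 3 to 60 N. Pads are 15 mm wide; open, the fingers measure 128 mm over their backs; the gripper's body (75 mm by 188 mm) begins 65 mm behind the grasp point.
Start: joints at [1.237, 0.13, 1.488, -0, 1.523, -0.085], TCP at [0.148, 0.582, 0.233] pointing down, gripper open.
Joint ranges: [-2.96, 2.96], [-0.89, 2.26], [0.02, 2.5], [-1.34, 4.48], [0, 2.73], [-2.66, 2.66]. Speed limits (rad/s): [2.39, 2.39, 2.79, 3.14, 3.14, 3.14].

### API

Orientations are given as a rotation vector (axis times angle).
In Python, from plant import robot gives the robot as it stands. The module is installed in compiled form; this text tells all that it offers.
- The arm moves only by the shell command python3 -m handwheel 'ROWS' [FORCE]. ROWS is JSON, a list of rows, each a list of 7 numbers: the closure, from -1 (fully open) to 1 (shut), then the shift along the tool's x, y, z each as a share of 100 cm, from -1 to 1, then the turn, a rotation vector about the tool's x, y, z each as a share of 180 degrees, from -1 to 1. In form: [[grip, tx, ty, tz, rx, ry, rz], ...]. A call has 1 to 20 rows; each row is the pose to reach, as a shift and turn from the pose commanded when the call began, along the tool's axes at that moment, turning the shorter way round; what a row does not reach only later rows make up. A row lasts 1/8 s, in which the tool goes at most 62.5 mm and 10.7 degrees, less where a joint would pass 70% of its speed; a pose out of reach is approached as far as the arm can. A call with a number of a shift or a turn outside -1 to 1 is refused whole. A call with a gripper value outside its range is refused whole. The fingers move at their own pace and stop on an object; FORCE is the grip in N (left out, the last holds). Time passes only in rows, so rows that repeat a pose let the fingers close. It gives the time, the measured TCP pose, the force, the opening and the grip force at its end, in the units of the state.
- robot.read_state(): the state, without advancing time (a new reading comes with each control period).
- robot.read_camera(name): name is "scene" or "top" or "wrist"; returns a dict with "frame" (480x640x3 uint8, red, green, blue), "fx", "fy", "cx", "cy" (pixels), "rvec" (rotation vector, rad) and "tvec" (3), from world to camera coordinates, as OpenCV has them; the wrist camera has in their place "T_tool_cam" (4x4, takes a point from camera to tool coordinates, whose origin is the TCP and whose axes are the flange's). Camera axes: x right, y down, z forward; pixel columns grow to the right and rows downward; lengths in m; the calibration is good to about 2 mm. A picture is of the moment at which its call begins: read the wrist's pose just before it. There is no depth.
- robot.close_job(): hands the job in; it is judged then, once.
Trained networks look in a picture, given as the dict that the camera call returned (one of the last four; its "shot" number tells which), for a name from the list of things; names that differ only in an ending like _2 or _b are one class to them, and where a whole thing is asked for, a point or a joint stands for the part that bears it (a point fixed in the world has none). Each returns a list of dicts, best first, with "conf" (0 to 1); they miss things now and then, are a little off and sometimes report something else, mostly with a low value. They report only what shows in the picture. A call takes as long as a camera call. They do not tell look-alikes from the thing itself.
- robot.regions_of(picture, name): "mask" (480x640 bool, what is visible of it) and "rect" ([left, top, right, bottom] in pixels, round what is visible of it).
The state is a dict: "t": time; "q": joint angles; "dq": joint speeds; "joint_torque": joint torques, N m; "tool_pos": TCP position; "orientation": TCP orientation; "force": force on the tool from outside, world axes, zero at the start; "wrist_torque": the same for the moment, N m; "opening": finger opening in m; "gripper_force": force on a finger pad.
Only numpy, scipy, OpenCV 4.12 (cv2) and the standard library are available. Lean on these libraries where they do the work, as an engineer would, in place of code of your own. Each camera call takes 0.05 s, during which the arm holds its last target. There are 200 camera calls.

## Working session

There is one attempt and no reset: what is moved stays moved. The work goes in short steps, Python scripts to look and compute and a shell command to move; the robot and the scene stay as the last step left them, time stands still between calls to the robot, and variables do not carry over. Pictures are saved under pics/ and viewed, at most 10 in all, crops included, and the job is handed in when it is done.

```bash
mkdir -p pics; cat > h.py <<'E'
import numpy as np, cv2
from scipy.spatial.transform import Rotation as R
from plant import robot
def save(p,n): cv2.imwrite('pics/'+n+'.png',p['frame'][:,:,::-1])
def cam(p,st=None):
    if 'rvec' in p:
        Rc=R.from_rotvec(np.ravel(p['rvec'])).as_matrix(); return Rc.T, -Rc.T@np.ravel(p['tvec'])
    T=np.eye(4);T[:3,:3]=R.from_rotvec(st['orientation']).as_matrix();T[:3,3]=st['tool_pos']
    M=T@np.array(p['T_tool_cam']); return M[:3,:3],M[:3,3]
def ray(p,uv,z,st=None):
    A,c=cam(p,st); d=A@np.array([(uv[0]-p['cx'])/p['fx'],(uv[1]-p['cy'])/p['fy'],1]); return c+d*(z-c[2])/d[2]
def proj(p,X,st=None):
    A,c=cam(p,st); v=A.T@(np.array(X)-c); return [p['fx']*v[0]/v[2]+p['cx'],p['fy']*v[1]/v[2]+p['cy']]
def plan(pos,rv):
    "shift & turn shares to reach world pose from current pose"
    s=robot.read_state(); A=R.from_rotvec(s['orientation'])
    return np.round(A.inv().apply(np.array(pos)-s['tool_pos']),4), np.round((A.inv()*R.from_rotvec(rv)).as_rotvec()/np.pi,4)
E
python3 - <<'E'
from h import *
s=robot.read_state(); print(s)
for c in ['top','scene']:
    p=robot.read_camera(c); save(p,c+'0'); print(c,p['fx'],cam(p)[1])
    for n in ['red_driver','tray','stand','gun','nipple','spindle','tin','wax_block','yellow_driver']:
        for d in robot.regions_of(p,n):
            m=d['mask']; v,u=np.nonzero(m); print(n,round(d['conf'],2),np.round(d['rect']).tolist(),np.round([u.mean(),v.mean()]),m.sum(), np.round(ray(p,[u.mean(),v.mean()],0.013),3))
E
```

```text
{'t': 0.0, 'q': array([ 1.23660409e+00,  1.31114764e-01,  1.48926541e+00,  3.42394032e-05,
        1.52299881e+00, -8.53876477e-02]), 'dq': array([ 0.00014106, -0.00051669,  0.0006075 ,  0.00153699, -0.00070268,
        0.0013993 ]), 'joint_torque': array([ 9.49876230e-04, -5.59858990e+01, -4.91743541e+01,  7.70156574e-02,
        3.56639957e-02, -7.95817556e-06]), 'tool_pos': array([0.14753025, 0.58102759, 0.23162276]), 'orientation': array([-3.89766197e-01, -3.11691062e+00,  2.73289356e-03]), 'force': array([ 0.52753404, -0.31311486, -0.46146341]), 'wrist_torque': array([-0.00361768,  0.04520643,  0.05177767]), 'gripper_force': 0.0, 'opening': 0.09303939820141646}
top 536.7075283510044 [ 0.20629544 -0.03397976  1.45326768]
red_driver 0.8 [143.0, 353.0, 236.0, 364.0] [172. 358.] 753 [0.164 0.367 0.013]
red_driver 0.79 [228.0, 237.0, 275.0, 264.0] [243. 254.] 357 [0.443 0.191 0.013]
red_driver 0.73 [310.0, 202.0, 318.0, 276.0] [315. 232.] 549 [ 0.506 -0.004  0.013]
red_driver 0.24 [158.0, 231.0, 208.0, 279.0] [184. 253.] 1490 [0.443 0.352 0.013]
tray 0.92 [395.0, 190.0, 473.0, 289.0]
[... 983 characters left out ...]
0.87 [430.0, 191.0, 495.0, 245.0] [458. 220.] 2337 [0.415 0.366 0.013]
gun 0.91 [450.0, 167.0, 471.0, 207.0] [464. 190.] 519 [0.285 0.475 0.013]
gun 0.64 [317.0, 283.0, 472.0, 388.0] [395. 338.] 9227 [0.725 0.014 0.013]
nipple 0.56 [378.0, 285.0, 392.0, 306.0] [386. 295.] 142 [0.612 0.054 0.013]
nipple 0.28 [211.0, 376.0, 263.0, 431.0] [237. 400.] 2284 [ 0.756 -0.287  0.013]
spindle 0.72 [319.0, 285.0, 472.0, 390.0] [395. 338.] 9248 [0.724 0.014 0.013]
tin 0.92 [211.0, 375.0, 261.0, 430.0] [237. 401.] 2242 [ 0.756 -0.286  0.013]
wax_block 0.97 [510.0, 293.0, 570.0, 342.0] [538. 316.] 1804 [0.769 0.307 0.013]
yellow_driver 0.58 [318.0, 284.0, 473.0, 386.0] [394. 338.] 8945 [0.725 0.014 0.013]
```

View pics/top0.png

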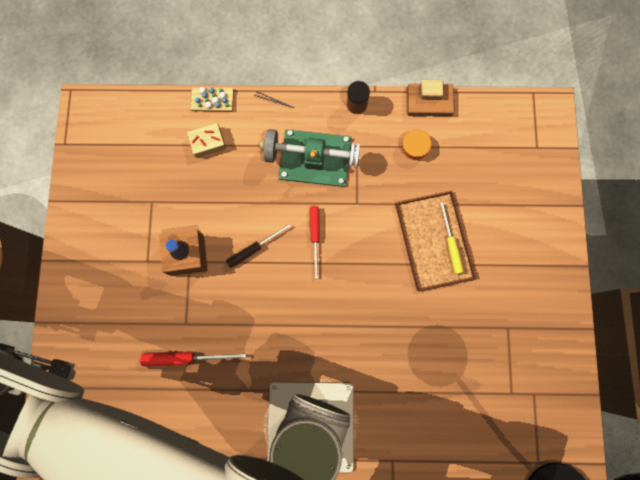

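View pics/scene0.png

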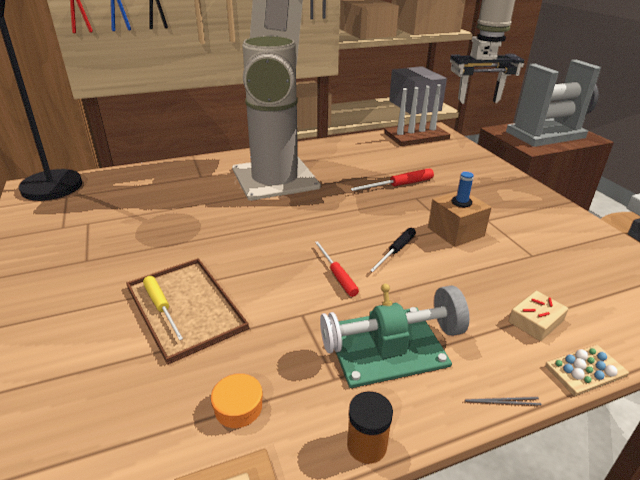

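Red candidates: large red at (172,358) in the top view; red at (315,235) in front of the spindle; black at (258,247), which is excluded. Of the two reds, the one at (315,235) is smaller and lies in front of the spindle, so it should be the one meant. I'll confirm it with a crop while measuring.

```bash
python3 - <<'E'
from h import *
p=robot.read_camera('top'); f=p['frame']; q=robot.read_camera('scene')
cv2.imwrite('pics/crop1.png',cv2.resize(f[110:370,130:480],None,fx=2.2,fy=2.2,interpolation=cv2.INTER_CUBIC)[:,:,::-1])
def lsq(m,z):
    v,u=np.nonzero(m); P=np.array([ray(p,(a,b),z)[:2] for a,b in zip(u,v)]); c=P.mean(0); w,V=np.linalg.eigh(np.cov(P.T)); d=V[:,1]
    t=(P-c)@d; return c,d,t.min(),t.max(),c+d*t.min(),c+d*t.max()
for n in ['red_driver','yellow_driver']:
    for d in robot.regions_of(p,n):
        if d['conf']>.5: print(n,d['rect'],[np.round(x,3) for x in lsq(d['mask'],.013 if n[0]=='r' else .018)])
m=robot.regions_of(p,'tray')[0]['mask'].astype(np.uint8)
c=max(cv2.findContours(m,0,2)[0],key=cv2.contourArea); b=cv2.boxPoints(cv2.minAreaRect(c)); print('tray',[np.round(ray(p,x,.016)[:2],3).tolist() for x in b],np.mean([ray(p,x,.016)[:2] for x in b],0))
# triangulate helpers: nipple ball scene (386,288)?, top (314,153)
def tri(a,b):
    A,c1=cam(p);B,c2=cam(q)
    d1=A@np.array([(a[0]-p['cx'])/p['fx'],(a[1]-p['cy'])/p['fy'],1]);d2=B@np.array([(b[0]-q['cx'])/q['fx'],(b[1]-q['cy'])/q['fy'],1])
    s=np.linalg.lstsq(np.c_[d1,-d2],c2-c1,rcond=None)[0]; return c1+d1*s[0],c2+d2*s[1]
hsv=cv2.cvtColor(f,cv2.COLOR_RGB2HSV); 
def blob(im,lo,hi,box):
    h=cv2.cvtColor(im,cv2.COLOR_RGB2HSV); m=cv2.inRange(h,lo,hi); k=np.zeros_like(m);x0,y0,x1,y1=box;k[y0:y1,x0:x1]=1;v,u=np.nonzero(m*k); return u.mean(),v.mean(),len(u),u.min(),u.max(),v.min(),v.max()
print('nip top',blob(f,(12,90,60),(32,255,255),(300,138,328,165)))
print('nip scene',blob(q['frame'],(12,90,60),(32,255,255),(376,280,396,296)))
print('gun top',blob(f,(105,120,40),(125,255,255),(160,230,195,262)),'scene',blob(q['frame'],(105,120,40),(125,255,255),(445,165,480,207)))
print('ball ray top z=.115',ray(p,blob(f,(12,90,60),(32,255,255),(300,138,328,165))[:2],.115),'scene',ray(q,(386,288),.115))
for d in robot.regions_of(q,'nipple')[:1]: print(d['rect'])
print('gun top scene', tri((172,244),(466,174)))
for d in robot.regions_of(p,'stand')[:1]: 
    print('stand',d['rect'])
E
```

```text
red_driver [309.8, 201.0, 318.1, 278.9] [array([ 0.52 , -0.004]), array([-1.   , -0.031]), np.float64(-0.062), np.float64(0.135), array([ 0.582, -0.002]), array([ 0.385, -0.008])]
red_driver [140.7, 350.9, 245.2, 364.8] [array([0.165, 0.355]), array([-0.049,  0.999]), np.float64(-0.18), np.float64(0.094), array([0.174, 0.176]), array([0.16 , 0.449])]
red_driver [228.1, 224.2, 290.2, 264.5] [array([0.453, 0.175]), array([-0.557,  0.831]), np.float64(-0.129), np.float64(0.068), array([0.525, 0.068]), array([0.415, 0.231])]
yellow_driver [441.3, 204.5, 463.3, 269.7] [array([ 0.45 , -0.382]), array([-0.978, -0.207]), np.float64(-0.14), np.float64(0.053), array([ 0.587, -0.353]), array([ 0.398, -0.393])]
tray [[0.591, -0.222], [0.636, -0.385], [0.384, -0.439], [0.342, -0.281]] [ 0.48850327 -0.33154468]
nip top (np.float64(313.11764705882354), np.float64(153.3921568627451), 51, np.int64(310), np.int64(317), np.int64(150), np.int64(157))
nip scene (np.float64(385.5), np.float64(287.5), 320, np.int64(376), np.int64(395), np.int64(280), np.int64(295))
gun top (np.float64(171.11111111111111), np.float64(244.96666666666667), 90, np.int64(166), np.int64(176), np.int64(240), np.int64(250)) scene (np.float64(464.185303514377), np.float64(188.18849840255592), 313, np.int64(456), np.int64(472), np.int64(172), np.int64(202))
ball ray top z=.115 [0.69521382 0.00157649 0.115     ] scene [0.69730655 0.00095274 0.115     ]
[379.5, 286.6, 394.2, 307.7]
gun top scene (array([0.44171334, 0.34374091, 0.16104336]), array([0.44035835, 0.34146603, 0.16013155]))
stand [160.8, 228.9, 206.0, 274.1]
```

View pics/crop1.png

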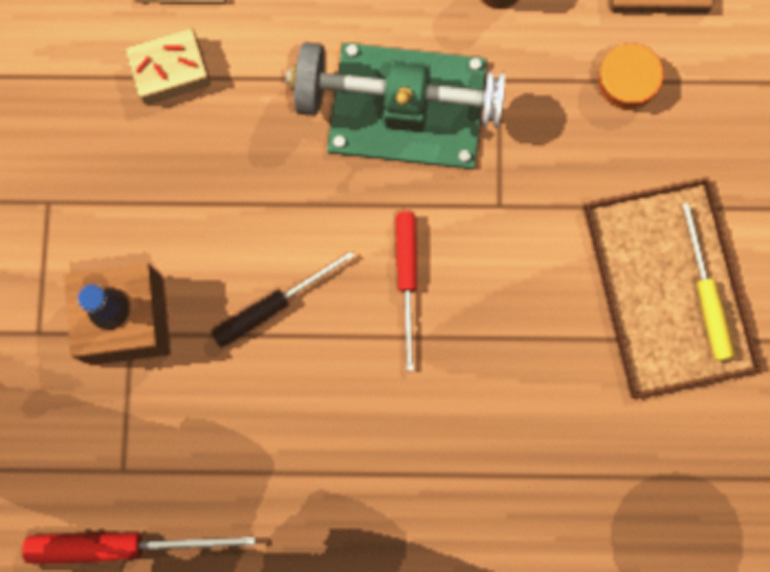

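The crop confirms it: the smaller red driver has its handle at crop (405,250) and its tip at (410,370), and measures 197 mm, against 274 mm for the other red one. The next step is to go above it.

```bash
cat >> h.py <<'E'
def down(toolx_deg):
    a=np.radians(toolx_deg/2); return np.pi*np.array([np.cos(a),np.sin(a),0])
E
python3 -c "
from h import *
print(plan([.523,-.004,.20],down(181.8)))"
```

```text
(array([-0.5079, -0.4751,  0.0326]), array([-0.    , -0.    , -0.0892]))
```

```bash
python3 -m handwheel '[[0,-0.05,-0.05,0,0,0,-0.02],[0,-0.1,-0.09,0,0,0,-0.04],[0,-0.508,-0.475,0.033,0,0,-0.089],[0,-0.508,-0.475,0.033,0,0,-0.089],[0,-0.508,-0.475,0.033,0,0,-0.089],[0,-0.508,-0.475,0.033,0,0,-0.089],[0,-0.508,-0.475,0.033,0,0,-0.089],[0,-0.508,-0.475,0.033,0,0,-0.089],[0,-0.508,-0.475,0.033,0,0,-0.089],[0,-0.508,-0.475,0.033,0,0,-0.089],[0,-0.508,-0.475,0.033,0,0,-0.089],[0,-0.508,-0.475,0.033,0,0,-0.089],[0,-0.508,-0.475,0.033,0,0,-0.089],[0,-0.508,-0.475,0.033,0,0,-0.089],[0,-0.508,-0.475,0.033,0,0,-0.089],[0,-0.508,-0.475,0.033,0,0,-0.089]]' 15
python3 - <<'E'
from h import *
s=robot.read_state(); p=robot.read_camera('wrist'); save(p,'w1'); print(s['q'],s['tool_pos'],s['t'],np.round(p['T_tool_cam'],3).tolist(),p['fx'])
f=p['frame'];h=cv2.cvtColor(f,cv2.COLOR_RGB2HSV)
m=cv2.inRange(h,(0,170,70),(6,255,255))|cv2.inRange(h,(174,170,70),(180,255,255))
v,u=np.nonzero(m);P=np.array([ray(p,x,.015,s)[:2] for x in zip(u,v)]);c=P.mean(0);w,V=np.linalg.eigh(np.cov(P.T));d=V[:,1];t=(P-c)@d
print(len(u),c,d,t.min(),t.max(),c+d*t.min(),c+d*t.max(),u.min(),u.max(),v.min(),v.max())
for n in ['red_driver','nipple']:
  for r in robot.regions_of(p,n): print(n,r['conf'],r['rect'])
E
```

```text
t: 3.35
tool_pos: [0.523, -0.003, 0.1999]
orientation: [-0.051, 3.141, 0.0]
force: [0.3, -0.2, -0.8]
opening: 0.0465
gripper_force: 0.0
[-1.03842268e-01 -6.17218668e-02  1.74462504e+00  7.70416348e-05
  1.45820228e+00 -1.70693818e+00] [ 0.5229513  -0.00299522  0.19991684] 3.35 [[0.0, -0.971, -0.239, 0.066], [1.0, 0.0, -0.0, -0.001], [0.0, -0.239, 0.971, -0.153], [0.0, 0.0, 0.0, 1.0]] 369.23899192203424
2757 [ 0.52980361 -0.00387976] [-0.99914457 -0.04135376] -0.05267330550043835 0.04988180730846256 [ 0.58243185 -0.00170152] [ 0.47996447 -0.00594256] 300 326 171 278
red_driver 0.79 [298.8, 52.2, 325.8, 279.3]
red_driver 0.57 [386.5, 97.1, 595.4, 224.6]
```

View pics/w1.png

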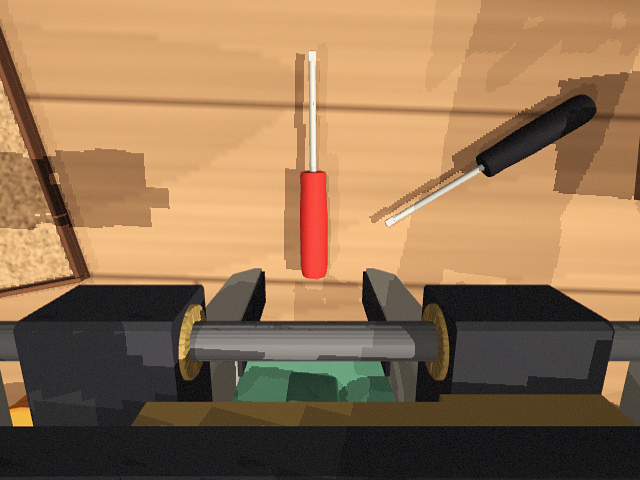

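The wrist view shows the red driver with its handle end at (313,277) and tip at (312,52), lined up with the fingers. I'll descend, grip and lift.

```bash
python3 -m handwheel '[[0,0,0.001,0.05,0,0,0],[0,0,0.001,0.11,0,0,0],[0,0,0.001,0.16,0,0,0],[0,0,0.001,0.183,0,0,0],[0,0,0.001,0.183,0,0,0],[0,0,0.001,0.183,0,0,0],[1,0,0.001,0.183,0,0,0],[1,0,0.001,0.183,0,0,0],[1,0,0.001,0.183,0,0,0],[1,0,0.001,0.183,0,0,0],[1,0,0.001,0.15,0,0,0],[1,0,0.001,0.1,0,0,0],[1,0,0.001,0.05,0,0,0],[1,0,0.001,0.05,0,0,0]]' 25
python3 -c "
from h import *
c,s=np.cos(.215),np.sin(.215)
g=np.array([.4885,-.3315])+(-.04)*np.array([c,s])+.027*np.array([-s,c]); print(g)
# pick toolx 181.8 -> driver dir 182 ; place toolx = 12.2
print(plan([*g,.12],down(100)),plan([*g,.12],down(12.3)))"
```

```text
t: 5.25
tool_pos: [0.5264, -0.0032, 0.1548]
orientation: [-0.048, 3.132, -0.002]
force: [0.2, 0.8, -0.9]
opening: 0.0242
gripper_force: 25.0
[ 0.44366056 -0.31365553]
(array([ 0.0925, -0.3077,  0.0344]), array([0.0017, 0.0026, 0.4543])) (array([ 0.0925, -0.3077,  0.0344]), array([0.0041, 0.001 , 0.9415]))
```

```bash
python3 -m handwheel '[[1,0.01,-0.03,0,0,0,0.04],[1,0.02,-0.06,0,0,0,0.09],[1,0.03,-0.1,0,0,0,0.15],[1,0.04,-0.14,0,0,0,0.2],[1,0.05,-0.18,0,0,0,0.26],[1,0.06,-0.21,0.0,0,0,0.32],[1,0.07,-0.24,0.0,0,0,0.38],[1,0.08,-0.27,0,0,0,0.44],[1,0.09,-0.29,0,0,0,0.5],[1,0.0925,-0.308,0,0,0,0.56],[1,0.0925,-0.308,0,0,0,0.62],[1,0.0925,-0.308,0,0,0,0.68],[1,0.0925,-0.308,0,0,0,0.74],[1,0.0925,-0.308,0,0,0,0.8],[1,0.0925,-0.308,0,0,0,0.86],[1,0.0925,-0.308,0,0,0,0.9],[1,0.0925,-0.308,0,0,0,0.94],[1,0.0925,-0.308,0,0,0,0.94],[1,0.0925,-0.308,0,0,0,0.94]]'
python3 - <<'E'
from h import *
s=robot.read_state(); p=robot.read_camera('wrist'); save(p,'w2'); print(s['q'],s['tool_pos'])
q=robot.read_camera('top');f=np.hstack([cv2.resize(p['frame'],(560,420)),cv2.resize(q['frame'][160:340,390:490],(233,420))]);cv2.imwrite('pics/w2.png',f[:,:,::-1])
c,sn=np.cos(.215),np.sin(.215)
g=np.array([.4885,-.3315])+(-.04)*np.array([c,sn])+.027*np.array([-sn,c])
print(plan([*g,.023],down(12.3)), R.from_rotvec(s['orientation']).as_matrix()[:,0])
E
```

```text
t: 7.62
tool_pos: [0.4397, -0.3133, 0.1487]
orientation: [-3.121, -0.348, 0.001]
force: [-0.3, 1.0, -1.1]
opening: 0.0245
gripper_force: 25.0
[-7.14028760e-01  2.53396756e-02  1.75413015e+00 -9.58375898e-06
  1.36349561e+00  6.34663316e-01] [ 0.43972236 -0.31330044  0.14871751]
(array([0.0037, 0.0011, 0.1262]), array([-0.0002,  0.0001,  0.0021])) [ 9.75435215e-01  2.20284968e-01 -8.21483722e-04]
```

View pics/w2.png

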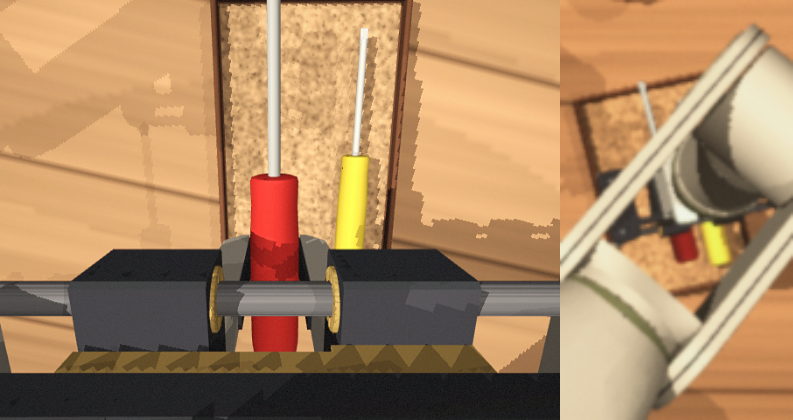

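The red driver is held parallel to the yellow one: in the wrist part of the picture its handle spans (275,175–350), with the yellow handle at (355,200) and about 60 px between them. I'll lower it, release and rise.

```bash
python3 -m handwheel '[[1,0.004,0.001,0.05,0,0,0.002],[1,0.004,0.001,0.09,0,0,0.002],[1,0.004,0.001,0.115,0,0,0.002],[1,0.004,0.001,0.125,0,0,0.002],[1,0.004,0.001,0.126,0,0,0.002],[1,0.004,0.001,0.126,0,0,0.002],[0,0.004,0.001,0.126,0,0,0.002],[0,0.004,0.001,0.126,0,0,0.002],[0,0.004,0.001,0.126,0,0,0.002],[0,0.004,0.001,0.1,0,0,0.002],[0,0.004,0.001,0.04,0,0,0.002],[0,0.004,0.001,-0.02,0,0,0.002],[0,0.004,0.001,-0.08,0,0,0.002],[0,0.004,0.001,-0.08,0,0,0.002]]'
python3 - <<'E'
from h import *
s=robot.read_state(); p=robot.read_camera('wrist'); q=robot.read_camera('scene'); print(s['q'],s['tool_pos'],s['t'])
f=np.hstack([cv2.resize(p['frame'],(480,360)),cv2.resize(q['frame'][230:400,100:240],(296,360))]);cv2.imwrite('pics/w3.png',f[:,:,::-1])
E
```

```text
t: 9.48
tool_pos: [0.4469, -0.3159, 0.2367]
orientation: [3.115, 0.333, 0.012]
force: [-0.1, -0.3, -0.1]
opening: 0.0469
gripper_force: 0.0
[-7.09085675e-01 -2.53434658e-02  1.64201421e+00  1.09255091e-05
  1.51331851e+00  6.48615862e-01] [ 0.44686421 -0.31591654  0.23673574] 9.475
```

View pics/w3.png

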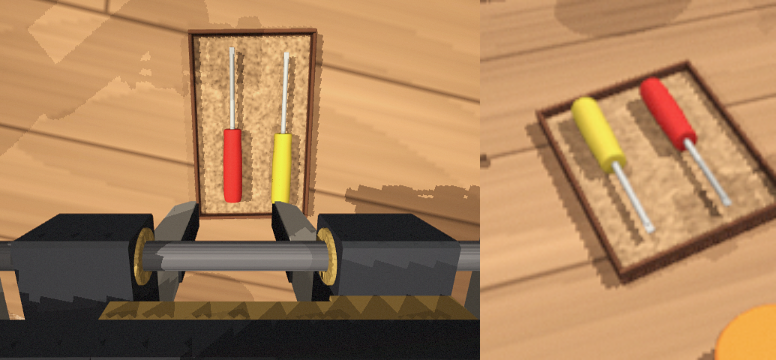

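Step 1 is done: red lies at (232,165) and yellow at (282,165) in the wrist part, both flat, parallel and with handles at the same end. Next I'll go above the gun.

```bash
python3 -c "
from h import *
print(plan([.441,.343,.27],down(0)))"
```

```text
(array([ 0.1355, -0.6429, -0.0405]), array([ 0.0004, -0.0004,  0.0678]))
```

```bash
python3 -m handwheel '[[-0.3,0.01,-0.05,-0.02,0,0,0.02],[-0.3,0.02,-0.1,-0.04,0,0,0.04],[-0.3,0.136,-0.643,-0.041,0,0,0.068],[-0.3,0.136,-0.643,-0.041,0,0,0.068],[-0.3,0.136,-0.643,-0.041,0,0,0.068],[-0.3,0.136,-0.643,-0.041,0,0,0.068],[-0.3,0.136,-0.643,-0.041,0,0,0.068],[-0.3,0.136,-0.643,-0.041,0,0,0.068],[-0.3,0.136,-0.643,-0.041,0,0,0.068],[-0.3,0.136,-0.643,-0.041,0,0,0.068],[-0.3,0.136,-0.643,-0.041,0,0,0.068],[-0.3,0.136,-0.643,-0.041,0,0,0.068],[-0.3,0.136,-0.643,-0.041,0,0,0.068],[-0.3,0.136,-0.643,-0.041,0,0,0.068],[-0.3,0.136,-0.643,-0.041,0,0,0.068]]' 60
python3 - <<'E'
from h import *
s=robot.read_state(); p=robot.read_camera('wrist'); save(p,'w4'); print(s['q'],s['tool_pos'],s['t'])
h=cv2.cvtColor(p['frame'],cv2.COLOR_RGB2HSV); m=cv2.inRange(h,(105,120,30),(125,255,255))
n,l,st,c=cv2.connectedComponentsWithStats(m); i=1+st[1:,4].argmax(); print(st[i],c[i],ray(p,c[i],.163,s))
for n in ['gun','stand']:
  for r in robot.regions_of(p,n): print(n,r['conf'],r['rect'])
print('prop',proj(p,[.441,.343,.163],s),proj(p,[.441,.343,.085],s))
E
```

```text
t: 11.45
tool_pos: [0.4416, 0.3424, 0.2707]
orientation: [-3.142, 0.004, -0.0]
force: [-0.0, 0.3, 1.3]
opening: 0.0602
gripper_force: 0.0
[ 5.67861717e-01  5.57937078e-03  1.54971967e+00 -8.85730515e-05
  1.58612389e+00  2.14098379e+00] [0.44156276 0.34239104 0.27072051] 11.45
[ 291  219   39   38 1132] [309.89929329 237.7844523 ] [0.44131262 0.34411901 0.163     ]
gun 0.8 [282.9, 192.3, 337.4, 258.8]
stand 0.67 [248.6, 151.5, 370.3, 276.6]
prop [np.float64(311.4384821512924), np.float64(238.19795915848724)] [np.float64(311.8663006589178), np.float64(217.74131635972608)]
```

View pics/w4.png

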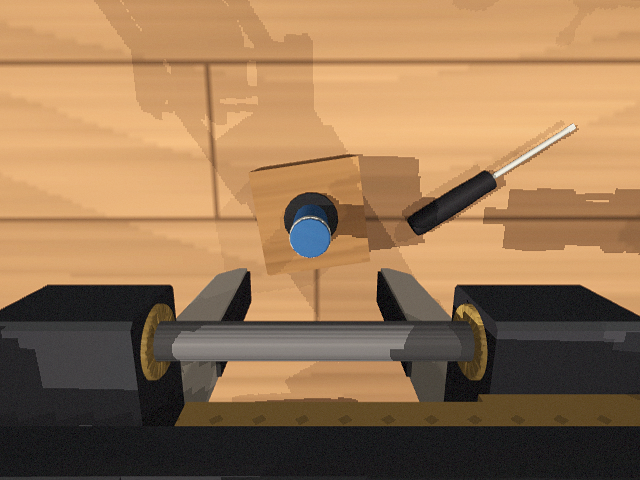

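The wrist view shows the barrel top at (310,238), so the gun axis is at about (0.441, 0.344). I'll descend, grip at 60 N just above the flange and lift.

```bash
python3 -m handwheel '[[-0.3,0,-0.0015,0.05,0,0,0],[-0.3,0,-0.0015,0.1,0,0,0],[-0.3,0,-0.0015,0.145,0,0,0],[-0.3,0,-0.0015,0.161,0,0,0],[-0.3,0,-0.0015,0.161,0,0,0],[-0.3,0,-0.0015,0.161,0,0,0],[1,0,-0.0015,0.161,0,0,0],[1,0,-0.0015,0.161,0,0,0],[1,0,-0.0015,0.161,0,0,0],[1,0,-0.0015,0.161,0,0,0],[1,0,-0.0015,0.161,0,0,0],[1,0,-0.0015,0.13,0,0,0],[1,0,-0.0015,0.08,0,0,0],[1,0,-0.0015,0.02,0,0,0],[1,0,-0.0015,-0.03,0,0,0],[1,0,-0.0015,-0.03,0,0,0]]' 60
python3 - <<'E'
from h import *
q=robot.read_camera('top'); f=q['frame']
# spindle yaw from base-plate green mask edges
h=cv2.cvtColor(f,cv2.COLOR_RGB2HSV); m=cv2.inRange(h,(65,80,30),(95,255,255)); m[:, :260]=0; m[:,370:]=0; m[:120]=0;m[200:]=0
c=max(cv2.findContours(m,0,2)[0],key=cv2.contourArea); r=cv2.minAreaRect(c); b=cv2.boxPoints(r); W=np.array([ray(q,x,.012)[:2] for x in b]); print(r,W.round(3).tolist(), W.mean(0), np.degrees(np.arctan2(*(np.roll(W,-1,0)-W).T[::-1])))
p=robot.read_camera('scene'); cv2.imwrite('pics/s5.png',cv2.resize(p['frame'][260:400,300:490],None,fx=4,fy=4,interpolation=cv2.INTER_CUBIC)[:,:,::-1])
yaw=-.109
A,_=cam(p)
for a in ([-.497,.054,.866],[-.5,0,.866],[-.48,.13,.866]):
    B=np.array([.696,.001,.115]); print(proj(p,B),proj(p,B-.024*np.array(a)))
E
```

```text
t: 13.6
tool_pos: [0.4429, 0.3461, 0.3054]
orientation: [-3.137, 0.001, -0.01]
force: [-0.4, 0.3, -5.6]
opening: 0.0296
gripper_force: 60.0
((312.6499938964844, 174.0499725341797), (64.9619369506836, 16.566442489624023), 4.39870548248291) [[0.654, 0.097], [0.703, 0.095], [0.69, -0.088], [0.641, -0.084]] [0.67202005 0.00492937] [ -2.75505566 -94.14440527 175.91253477  85.90425619]
[np.float64(385.67873335961326), np.float64(287.54184340682536)] [np.float64(387.1388460734592), np.float64(300.9078975495974)]
[np.float64(385.67873335961326), np.float64(287.54184340682536)] [np.float64(387.81161437224426), np.float64(300.76292200986455)]
[np.float64(385.67873335961326), np.float64(287.54184340682536)] [np.float64(386.1101079416112), np.float64(301.00247592367566)]
```

View pics/s5.png

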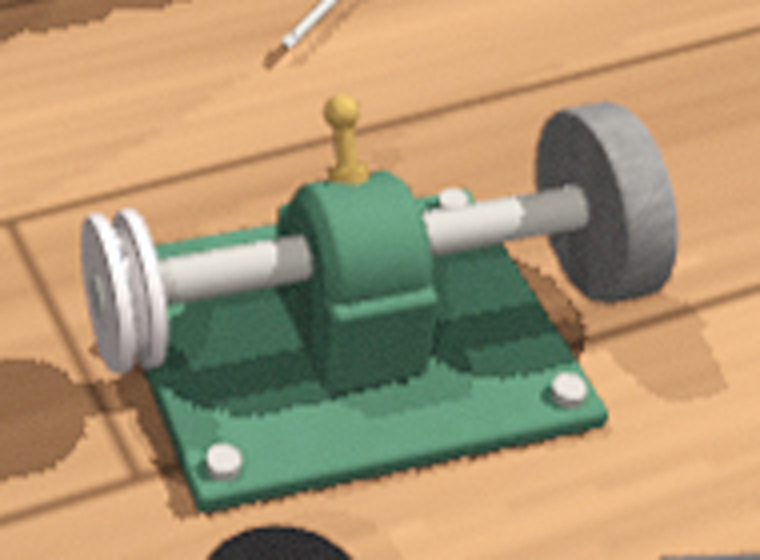

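The nipple's ball is at crop (341,111), i.e. pixel (385,288), leaning to the spindle's front. Ball is at about (0.696, 0.001, 0.115) and spindle yaw about -4.5°. Now I'll compute the pre-approach.

```bash
cat >> h.py <<'E'
yaw=np.radians(-4.5); fr=-np.array([np.cos(yaw),np.sin(yaw),0]); a=.5*fr+np.array([0,0,.8660]); ball=np.array([.696,.001,.115])
z=-a; x=-fr-(-fr@z)*z; x/=np.linalg.norm(x); NR=R.from_matrix(np.c_[x,np.cross(z,x),z]).as_rotvec()
E
python3 -c "
from h import *
s=robot.read_state();print(s['tool_pos'],s['q'])
print(plan(ball+.105*a+[0,0,.05],NR),ball+.105*a)"
```

```text
[0.44090953 0.34477915 0.29920124] [ 5.72064358e-01  4.43569914e-03  1.49958861e+00 -2.61907551e-05
  1.63908490e+00  2.14348777e+00]
(array([0.203 , 0.3395, 0.0433]), array([-0.0062,  0.167 ,  0.0243])) [0.64366184 0.0051191  0.20593   ]
```

```bash
python3 -m handwheel '[[1,0.02,0.03,0,0,0,0],[1,0.05,0.08,0,0,0.02,0.005],[1,0.08,0.13,0,0,0.05,0.01],[1,0.11,0.18,0.0,-0.002,0.08,0.015],[1,0.14,0.23,0.02,-0.004,0.11,0.02],[1,0.17,0.28,0.03,-0.005,0.14,0.024],[1,0.19,0.32,0.04,-0.006,0.167,0.024],[1,0.203,0.3395,0.043,-0.006,0.167,0.024],[1,0.203,0.3395,0.043,-0.006,0.167,0.024],[1,0.203,0.3395,0.043,-0.006,0.167,0.024]]'
python3 - <<'E'
from h import *
print(plan(ball+.105*a,NR))
s=robot.read_state(); w=robot.read_camera('wrist'); p=robot.read_camera('scene'); print(s['q'],s['tool_pos'],s['t'])
f=np.hstack([cv2.resize(w['frame'],(400,300)),cv2.resize(p['frame'][180:330,310:510],(400,300))]);cv2.imwrite('pics/w6.png',f[:,:,::-1])
T=R.from_rotvec(s['orientation']).as_matrix()
for d in (.0247-.078,.0247,.0247+.062):
    X=s['tool_pos']+T[:,2]*d; print(d,[round(float(v)) for v in proj(p,X)],[round(float(v)) for v in proj(w,X,s)])
print('ball w',proj(w,ball,s),proj(p,ball))
E
```

```text
t: 14.95
tool_pos: [0.6427, 0.0057, 0.2547]
orientation: [3.016, -0.118, 0.803]
force: [0.1, 0.8, -3.8]
opening: 0.0291
gripper_force: 60.0
(array([-0.0233,  0.0006,  0.0428]), array([-0.0006,  0.001 ,  0.    ]))
[-0.06928349 -0.23633089  1.8894405  -0.00334104  0.96817445  1.58070543] [0.64267155 0.00572239 0.25469062] 14.95
-0.0533 [377, 173] [311, 367]
0.0247 [382, 218] [312, 278]
0.0867 [387, 254] [312, 246]
ball w [np.float64(313.4001818651252), np.float64(252.80571731918533)] [np.float64(385.67873335961326), np.float64(287.54184340682536)]
```

View pics/w6.png

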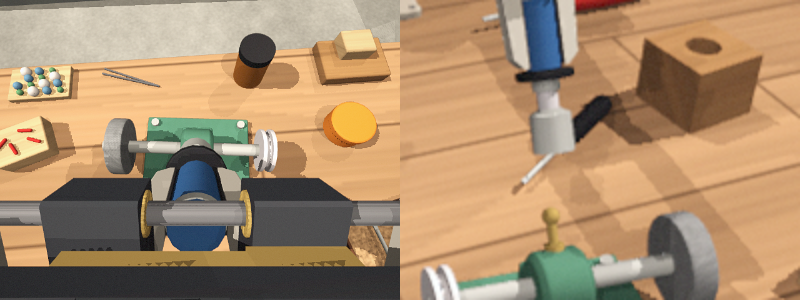

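In the scene part the coupler mouth is at (553,145), i.e. pixel (386,252), against a predicted (387,254), so the gun sits in the gripper as modelled. I'll align, then push slowly.

```bash
python3 -m handwheel '[[1,-0.012,0,0.022,0,0.001,0],[1,-0.0233,0.0006,0.043,0,0.001,0],[1,-0.0233,0.0006,0.043,0,0.001,0],[1,-0.0233,0.0006,0.048,0,0.001,0],[1,-0.0233,0.0006,0.054,0,0.001,0],[1,-0.0233,0.0006,0.06,0,0.001,0],[1,-0.0233,0.0006,0.065,0,0.001,0],[1,-0.0233,0.0006,0.07,0,0.001,0],[1,-0.0233,0.0006,0.07,0,0.001,0]]'
python3 - <<'E'
from h import *
s=robot.read_state(); T=R.from_rotvec(s['orientation']).as_matrix()
print(T.T@s['force'],(s['tool_pos']-ball)@a, plan(ball+.065*a,NR))
p=robot.read_camera('scene');q=robot.read_camera('top')
f=np.hstack([cv2.resize(p['frame'][180:330,310:510],(400,300)),cv2.resize(q['frame'][100:220,240:400],(400,300))]);cv2.imwrite('pics/w7.png',f[:,:,::-1])
E
```

```text
t: 16.18
tool_pos: [0.6582, 0.0039, 0.1846]
orientation: [3.014, -0.117, 0.811]
force: [-8.8, 0.4, 0.2]
opening: 0.0293
gripper_force: 60.0
[-7.54761715  0.24137192 -4.62768337] 0.07927814680216158 (array([-0.002 , -0.0001,  0.0143]), array([-0.0006, -0.0006,  0.0001]))
```

View pics/w7.png

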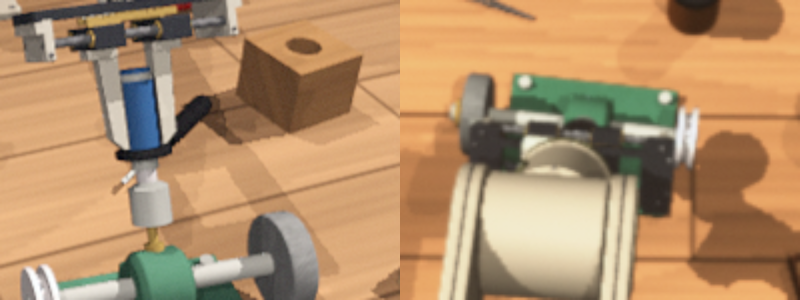

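The ball is about 7 mm inside the mouth and rubbing on the tool -x side of the funnel (lateral force about -5 N). I'll shift the gun towards tool -x and check the force.

```bash
python3 -m handwheel '[[1,-0.002,0,-0.002,0,0,0],[1,-0.004,0,-0.002,0,0,0],[1,-0.004,0,-0.002,0,0,0],[1,-0.004,0,-0.002,0,0,0]]'
python3 - <<'E'
from h import *
s=robot.read_state(); T=R.from_rotvec(s['orientation']).as_matrix()
print(T.T@s['force'],T.T@[0,0,-4.3],(s['tool_pos']-ball)@a, plan(ball+.065*a,NR))
E
```

```text
t: 16.77
tool_pos: [0.6543, 0.0042, 0.185]
orientation: [3.013, -0.117, 0.814]
force: [-4.4, 1.2, -0.6]
opening: 0.0294
gripper_force: 60.0
[-4.19438696 -0.85704626 -1.71746206] [-2.16512254  0.00719641  3.71513023] 0.08152679688035756 (array([ 0.0011, -0.    ,  0.0165]), array([-0.0006, -0.0013,  0.0001]))
```

```bash
python3 -m handwheel '[[1,-0.002,0,0.002,0,0,0],[1,-0.002,0,0.005,0,0,0],[1,-0.002,0,0.008,0,0,0],[1,-0.002,0,0.008,0,0,0]]'
python3 - <<'E'
from h import *
s=robot.read_state(); T=R.from_rotvec(s['orientation']).as_matrix()
print(T.T@s['force']-T.T@[0,0,-4.3],T.T@s['wrist_torque'],(s['tool_pos']-ball)@a, plan(ball+.065*a,NR))
w=robot.read_camera('wrist'); save(w,'w8')
E
```

```text
t: 17.27
tool_pos: [0.6568, 0.0037, 0.1763]
orientation: [3.012, -0.118, 0.814]
force: [5.6, 0.8, -7.4]
opening: 0.0297
gripper_force: 60.0
[ 3.23811193 -1.25025087  5.49509919] [0.23151527 0.02011421 0.01042278] 0.07270054066930841 (array([ 0.0033, -0.0003,  0.0077]), array([-0.0005, -0.0013,  0.    ]))
```

View pics/w8.png

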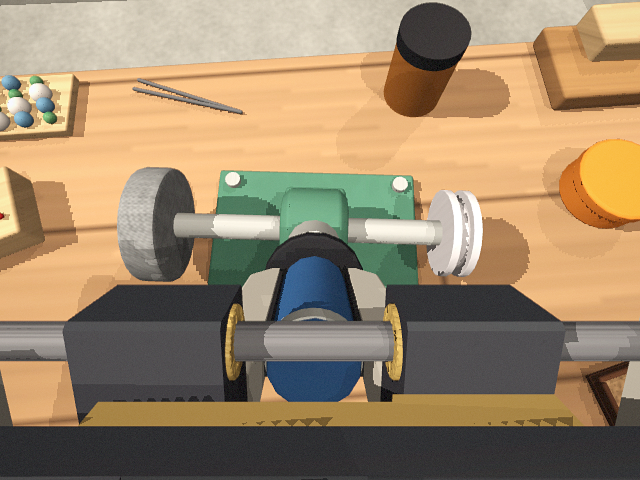

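The barrel is gripped square between the fingers at (315,330), and the ball is now past the jaws, which are pulling it in. I'll undo half of the sideways shift and keep pushing.

```bash
python3 -m handwheel '[[1,0.0015,0,0.003,0,0.001,0],[1,0.003,0,0.006,0,0.001,0],[1,0.003,0,0.008,0,0.001,0],[1,0.003,0,0.008,0,0.001,0],[1,0.003,0,0.008,0,0.001,0]]'
python3 - <<'E'
from h import *
s=robot.read_state(); T=R.from_rotvec(s['orientation']).as_matrix()
print(T.T@s['force']-T.T@[0,0,-4.3],T.T@s['wrist_torque'],(s['tool_pos']-ball)@a, plan(ball+.057*a,NR))
E
```

```text
t: 17.95
tool_pos: [0.663, 0.0033, 0.1718]
orientation: [3.011, -0.117, 0.818]
force: [-6.7, 0.6, 0.5]
opening: 0.0293
gripper_force: 60.0
[-3.42767177 -0.09407891 -7.54549363] [ 0.10152478 -1.57831139 -0.01978434] 0.06574030925348696 (array([ 0.0002, -0.0003,  0.0087]), array([-0.0005, -0.0021,  0.0001]))
```

The ball is seated (TCP 65.7 mm from the ball, spring preload reached). I'll push about 9 mm more.

```bash
python3 -m handwheel '[[1,-0.001,0,0.002,0,-0.001,0],[1,-0.001,0,0.004,0,-0.002,0],[1,-0.001,0,0.006,0,-0.002,0],[1,-0.001,0,0.008,0,-0.002,0],[1,-0.001,0,0.01,0,-0.002,0],[1,-0.001,0,0.01,0,-0.002,0],[1,-0.001,0,0.01,0,-0.002,0]]'
python3 - <<'E'
from h import *
s=robot.read_state(); T=R.from_rotvec(s['orientation']).as_matrix()
print(T.T@s['force']-T.T@[0,0,-4.3],T.T@s['wrist_torque'],(s['tool_pos']-ball)@a, plan(ball+.057*a,NR))
p=robot.read_camera('scene');w=robot.read_camera('wrist')
f=np.hstack([cv2.resize(p['frame'][200:330,320:450],(400,400)),cv2.resize(w['frame'][180:420,200:440],(400,400))]);cv2.imwrite('pics/w9.png',f[:,:,::-1])
# seat projected from tool, with 24.7 mm grip offset
print(s['t'])
E
```

```text
t: 18.82
tool_pos: [0.6678, 0.0029, 0.164]
orientation: [3.013, -0.117, 0.811]
force: [-11.4, 0.4, 7.5]
opening: 0.0295
gripper_force: 60.0
[ -3.92177532   0.46478027 -15.89609655] [ 0.00933424 -1.57939913 -0.06658708] 0.05659493424430419 (array([-0.    , -0.0003, -0.0004]), array([-0.0005, -0.0007,  0.0001]))
18.825
```

View pics/w9.png

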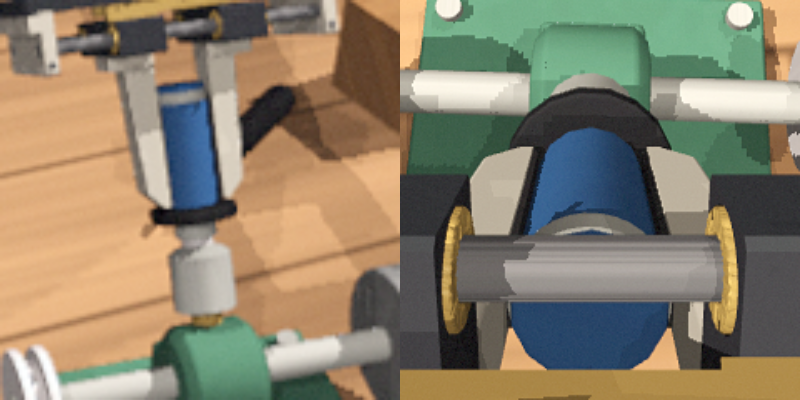

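The last picture shows the coupler head over the ball, with only a short neck left under the flange at (195,240). Next is a numeric check of gun tilt against the wrist image (flange's far edge row), and of the steadiness of the push.

```bash
python3 -m handwheel '[[1,-0.0015,0,0,0,0,0],[1,-0.0015,0,0,0,0,0],[1,-0.0015,0,0,0,0,0]]'
python3 - <<'E'
from h import *
s=robot.read_state(); T=R.from_rotvec(s['orientation']).as_matrix(); w=robot.read_camera('wrist'); f=w['frame']
print(T.T@s['force']-T.T@[0,0,-4.3],s['wrist_torque'],(s['tool_pos']-ball)@a,s['dq'].round(4).max(),plan(ball+.057*a,NR)[0])
print('axis err deg',np.degrees(np.arccos(-T[:,2]@a/np.linalg.norm(a))))
g=f.astype(int).sum(2)[:,305:325].mean(1); print('brightness rows 215-275',g[215:276:2].round().tolist())
h=cv2.cvtColor(f,cv2.COLOR_RGB2HSV); m=cv2.inRange(h,(105,100,20),(125,255,255)); r=np.nonzero(m[:,305:325].any(1))[0]; print('blue rows',r.min(),r.max())
th=np.linspace(0,2*np.pi,73); C=np.c_[np.cos(th),np.sin(th),0*th]
for tilt in (-8,-4,0,4,8):   # about tool y, pivot at grasp point (z=-.005)
    Q=R.from_euler('y',tilt,degrees=True)
    o=[]
    for rad,d in ((.025,.0247),(.025,.0167),(.015,.0167),(.015,-.0533)):
        X=(Q.apply(C*rad+[0,0,d+.005])-[0,0,.005])@T.T+s['tool_pos']; v=[proj(w,k,s)[1] for k in X]; o.append((round(min(v)),round(max(v))))
    print(tilt,o)
E
```

```text
t: 19.3
tool_pos: [0.6673, 0.003, 0.1644]
orientation: [3.012, -0.117, 0.814]
force: [-9.3, 0.8, 8.5]
opening: 0.0299
gripper_force: 60.0
[ -1.63147289  -0.06856373 -15.72560483] [0.13914321 1.12791168 0.03668974] 0.05711362455870302 0.0007 [ 0.0002 -0.0003  0.0001]
axis err deg 0.2685498647934994
brightness rows 215-275 [431.0, 435.0, 438.0, 442.0, 440.0, 488.0, 481.0, 477.0, 485.0, 124.0, 110.0, 185.0, 166.0, 166.0, 163.0, 164.0, 164.0, 138.0, 133.0, 133.0, 130.0, 204.0, 256.0, 258.0, 257.0, 255.0, 254.0, 255.0, 254.0, 251.0, 254.0]
blue rows 256 400
-8 [(237, 333), (239, 339), (259, 319), (298, 394)]
-4 [(234, 328), (236, 335), (257, 316), (310, 402)]
0 [(230, 323), (234, 330), (254, 312), (322, 410)]
4 [(227, 318), (232, 326), (252, 308), (334, 416)]
8 [(224, 312), (230, 321), (250, 304), (346, 422)]
```

The flange and barrel edges suggest the gun is tilted about -3.5° in the grip, within the 8° limit. I'll turn 2.5° about the ball to centre it.

```bash
python3 -m handwheel '[[1,-0.0012,0,0,0,0.007,0],[1,-0.0025,0,0,0,0.014,0],[1,-0.0025,0,0,0,0.014,0],[1,-0.0025,0,0,0,0.014,0],[1,-0.0025,0,0,0,0.014,0]]'
python3 - <<'E'
from h import *
s=robot.read_state(); T=R.from_rotvec(s['orientation']).as_matrix(); w=robot.read_camera('wrist'); f=w['frame']
print(T.T@s['force']-T.T@[0,0,-4.3],T.T@s['wrist_torque'],(s['tool_pos']-ball)@a)
g=f.astype(int).sum(2)[:,305:325].mean(1); print(g[225:265].round().tolist())
p=robot.read_camera('scene')
for n in ['gun','red_driver']:
  for d in robot.regions_of(p,n)[:3]: print(n,round(d['conf'],2),d['rect'])
E
```

```text
t: 19.98
tool_pos: [0.6649, 0.0033, 0.1628]
orientation: [2.992, -0.116, 0.879]
force: [-9.0, 1.7, 7.6]
opening: 0.0296
gripper_force: 60.0
[ -1.20104042  -0.97114576 -14.95660448] [ 0.1962851  -1.22657304 -0.04356711] 0.05694468171500968
[497.0, 495.0, 494.0, 491.0, 489.0, 490.0, 498.0, 340.0, 128.0, 98.0, 112.0, 170.0, 187.0, 175.0, 164.0, 163.0, 161.0, 162.0, 159.0, 157.0, 160.0, 158.0, 162.0, 158.0, 161.0, 156.0, 157.0, 158.0, 158.0, 157.0, 157.0, 153.0, 218.0, 255.0, 262.0, 260.0, 260.0, 262.0, 260.0, 261.0]
gun 0.77 [365.8, 225.2, 395.1, 300.4]
red_driver 0.72 [173.3, 268.7, 221.5, 330.2]
red_driver 0.59 [351.7, 166.9, 432.7, 190.7]
red_driver 0.54 [396.1, 227.7, 416.1, 251.9]
```

```bash
python3 -c "
from h import *
print(robot.close_job())"
```

```text
the job is handed in; nothing more can be done
None
```

I handed the job in at about 20 s, and the hand-in returned no verdict: the red screwdriver lies in the tray parallel to the yellow one, and the gun is still gripped and pressed on the nipple at about 15 N, with the coupler an estimated 10 mm in; I viewed 12 pictures, two over the limit of 10.

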